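# Box the pot bases by size

### The job

Pick the four round pot bases out from among the sherds and set each one down in the square card tray of its own size rank, the smallest in the smallest tray and so on up to the largest in the largest, standing flat on the tray's floor, right way up as found. They are old pottery, so do not drop them, and leave the two angular wall sherds where they lie.

Things in the scene. Friction and masses are not known exactly. Their poses are not given: they have to be found in the camera images.
- base_xs: The smallest of four round terracotta pot bases: a solid upright-sided disc 26 mm in diameter and 24 mm high with a jagged broken rim and shallow hollow on top, standing foot down on the table, about 25 g (may vary by a third). Origin: centre of its underside; z up. Can be gripped across any diameter, by its upper half.
- tray_xs: The smallest of four square card trays, fixed to the table: 46 mm square inside, 54 mm outside, floor 3 mm thick, walls 4 mm thick whose top is 10 mm above the table; brown rim, pale floor. Origin: centre of the underside; z up, x and y along the sides. Its base fits with 10 mm to spare all round and stands 17 mm proud of the walls, so the gripper can hold its upper part above the walls.
- base_s: The second smallest of four round terracotta pot bases: a solid upright-sided disc 38 mm in diameter and 24 mm high with a jagged broken rim and shallow hollow on top, standing foot down on the table, about 50 g (may vary by a third). Origin: centre of its underside; z up. Can be gripped across any diameter, by its upper half.
- tray_s: The second smallest of four square card trays, fixed to the table: 58 mm square inside, 66 mm outside, floor 3 mm thick, walls 4 mm thick whose top is 10 mm above the table; brown rim, pale floor. Origin: centre of the underside; z up, x and y along the sides. Its base fits with 10 mm to spare all round and stands 17 mm proud of the walls, so the gripper can hold its upper part above the walls.
- base_m: The second largest of four round terracotta pot bases: a solid upright-sided disc 50 mm in diameter and 24 mm high with a jagged broken rim and shallow hollow on top, standing foot down on the table, about 88 g (may vary by a third). Origin: centre of its underside; z up. Can be gripped across any diameter, by its upper half.
- tray_m: The second largest of four square card trays, fixed to the table: 70 mm square inside, 78 mm outside, floor 3 mm thick, walls 4 mm thick whose top is 10 mm above the table; brown rim, pale floor. Origin: centre of the underside; z up, x and y along the sides. Its base fits with 10 mm to spare all round and stands 17 mm proud of the walls, so the gripper can hold its upper part above the walls.
- base_l: The largest of four round terracotta pot bases: a solid upright-sided disc 62 mm in diameter and 24 mm high with a jagged broken rim and shallow hollow on top, standing foot down on the table, about 135 g (may vary by a third). Origin: centre of its underside; z up. Can be gripped across any diameter, by its upper half.
- tray_l: The largest of four square card trays, fixed to the table: 82 mm square inside, 90 mm outside, floor 3 mm thick, walls 4 mm thick whose top is 10 mm above the table; brown rim, pale floor. Origin: centre of the underside; z up, x and y along the sides. Its base fits with 10 mm to spare all round and stands 17 mm proud of the walls, so the gripper can hold its upper part above the walls.
- sherd_a: Angular flat wall sherd of terracotta, about 56 by 40 mm, 10 mm thick, lying loose on the table; to be left alone. Origin: middle of its underside.
- sherd_b: Smaller angular flat wall sherd of terracotta, about 44 by 42 mm, 10 mm thick, lying loose on the table; to be left alone. Origin: middle of its underside.

How it is judged:
By the outcome, as a careful person would: the job done as asked, in the order asked, and still so for the second after the job is handed in, with the robot touching nothing.
It also fails if it takes over 106 s, if anything falls off the work surface, if the arm or the gripper's body presses on something with over 40 N, if the wrist force passes 120 N, or if a joint passes its speed limit or range.

### The arm

A 7-joint arm with a two-finger parallel gripper is mounted at the origin on the work surface. World frame = base frame: x ahead of the robot, y to its left, z up, the work surface at z = 0. Lengths are in m, angles in rad, forces in N, time in s.
With the tool pointing down it reaches from about 0.4 to 0.75 m from the base axis. Payload 19.5 kg.
Tool frame: the origin (TCP) lies at the very end of the fingers, on their centre line; the grasp point (between the pads) lies env.grip_depth behind it (env.grip_depth is the distance from the TCP to the grasp point, in m); z points along the fingers, y is the line along which they close (so a half turn about z gives the same grasp; the last joint's range is limited). The gripper opens to 85 mm and grips with 20 to 120 N. Pads are 22 mm wide; open, the fingers measure 114 mm over their backs; the gripper's body (76 mm by 85 mm) begins 54 mm behind the grasp point. The pads swing forward as they close: fully open they stand 13 mm farther back than shut.
Start: joints at [-1.186, 0.707, -0.028, 1.485, 0.022, 0.951, -0.075], TCP at [0.238, 0.523, 0.231] pointing down, gripper open.
Joint ranges: [-2.71, 2.71], [-0.32, 2.16], [-1.57, 1.52], [0, 2.45], [-1.46, 4.6], [0, 2.02], [-2.83, 2.83]. Speed limits (rad/s): [1.89, 1.89, 2.57, 2.57, 3.01, 3.01, 3.01].

### API

Orientations are given as a 3x3 rotation matrix whose columns are the frame's x, y, z axes.
In Python, from plant import env, get_image, calibration, order gives the robot as it stands.
- The arm moves only by the tool step_arm, never from a script. Its argument "steps" is a list that holds one entry, the list of rows, each a list of 5 numbers: the finger opening in mm, from 0 to 85.4, then the shift along the world's x, y, z in units of 25 mm (1.0 is 25 mm), then the turn about the world's z in units of 6 degrees (1.0 is 6 degrees). A call has 1 to 10 rows; each row shifts and turns the commanded pose from where the row before left it; what a row does not reach is not made up. A row lasts 1/12 s, in which the tool goes at most 41.7 mm and 7.16 degrees, less where a joint would pass 70% of its speed; a pose out of reach is approached as far as the arm can. A call is refused whole if a number of a shift passes 1 or a number of a turn 1, either way. A call with a gripper value outside its range is refused whole. The fingers move at their own pace and stop on an object; "grip_force" is the grip in N (left out, the last holds). Time passes only in rows, so rows that do not move let the fingers close. It gives the time, the measured TCP pose, the force, the opening and the grip force at its end, in the units of the state.
- env.sense(): the state, without advancing time (a new reading comes with each control period).
- get_image(name): name is "side" or "top"; returns the picture (384x512x3 uint8, red, green, blue); there is no depth.
- calibration(name): a dict with "fovy" (degrees; the focal length in pixels is half the picture's height over the tangent of half this angle, whatever the lens; pixels are square), "cx", "cy" (the principal point, pixels), "pose" (4x4, takes a point from camera to world coordinates). Camera axes: x right, y down, z forward; pixel columns grow to the right and rows downward; lengths in m; the calibration is good to about 2 mm. A picture is of the moment at which its call begins. calibration takes no time and is no camera call.
- order.job_done(): hands the job in; it is judged then, once.
The state is a dict: "time": time; "joint_positions": joint angles; "dq": joint speeds; "tau": joint torques, N m; "ee_pos": TCP position; "orientation": TCP orientation; "wrist_force": force on the tool from outside, world axes, zero at the start; "wrist_torque": the same for the moment, N m; "width": opening from 0.0 (shut) to 1.0 (fully open); "grasp_force": force on a finger pad.
Only numpy, scipy, OpenCV 4.12 (cv2) and the standard library are available. Lean on these libraries where they do the work, as an engineer would, in place of code of your own. Each camera call takes 0.05 s, during which the arm holds its last target. There are 200 camera calls.

## Working session

There is one attempt and no reset: what is moved stays moved. The work goes in short steps, Python scripts to look and compute and a tool call to move; the robot and the scene stay as the last step left them, time stands still between calls to the robot, and variables do not carry over. Pictures are saved under pics/ and viewed, at most 14 in all, crops included, and the job is handed in when it is done.

Besides the shell and the picture viewer there is one more tool, called after "Emit:" in YAML: its name, and indented under it one key for each argument. step_arm: Moves the arm, as the interface text tells. Its arguments: {"type":"object","properties":{"steps":{"type":"array","items":{"type":"array","items":{"type":"array","items":{"type":"number"}}}},"grip_force":{"type":"number"}},"required":["steps"]}

```bash
mkdir -p pics; ls
python3 - <<'E'
from plant import env,get_image,calibration
import cv2,numpy as np
print(env.grip_depth); s=env.sense(); print(s['time'],s['ee_pos'],s['orientation'],s['width'])
for n in('top','side'):
    cv2.imwrite(f'pics/{n}0.png',get_image(n)[:,:,::-1]); print(n,calibration(n))
E
```

```text
pics
0.0187
0.0 [0.23794734 0.52316858 0.23082311] [[-9.10283306e-01  4.13985673e-01 -4.05469729e-04]
 [ 4.13985869e-01  9.10282737e-01 -1.01969290e-03]
 [-5.30461594e-05 -1.09606817e-03 -9.99999398e-01]] 0.9981489246278291
top {'fovy': 52.300437873769496, 'cx': 261.56833894994764, 'cy': 190.8942458577541, 'pose': array([[-0.02773523, -0.99578447,  0.08743025,  0.43934146],
       [-0.9992623 ,  0.02994342,  0.02404694, -0.04958485],
       [-0.02656353, -0.08669881, -0.99588036,  1.09393415],
       [ 0.        ,  0.        ,  0.        ,  1.        ]])}
side {'fovy': 53.60888784970534, 'cx': 255.34560403757712, 'cy': 194.59693605730828, 'pose': array([[ 8.78145831e-01, -3.12195658e-01,  3.62482786e-01,
         2.51475856e-01],
       [-4.78392845e-01, -5.72390020e-01,  6.65965428e-01,
        -5.58143000e-01],
       [-4.29985836e-04, -7.58223935e-01, -6.51994079e-01,
         5.58527145e-01],
       [ 0.00000000e+00,  0.00000000e+00,  0.00000000e+00,
         1.00000000e+00]])}
```

View pics/top0.png

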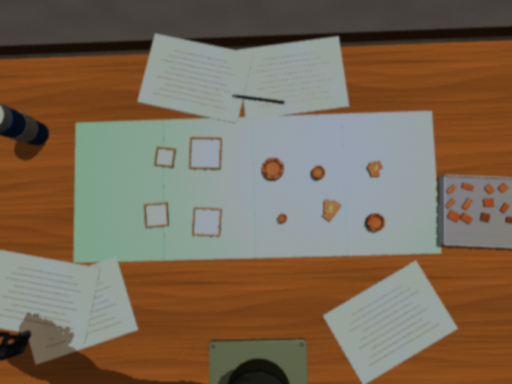

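View pics/side0.png

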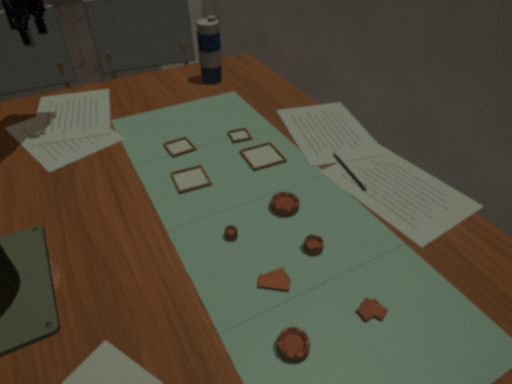

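Top view: trays at px (165,157), (205,153), (156,215), (207,222). Bases at (273,169), (318,173), (282,218) and (375,222), with sherds at (375,169) and (331,209). The side view shows the same layout. Next I'll measure both views.

```bash
cat > h.py <<'E'
import cv2,numpy as np
from plant import env,get_image,calibration
def cast(n,u,v,z):
    c=calibration(n);f=192/np.tan(np.radians(c['fovy'])/2);P=c['pose']
    d=P[:3,:3]@[(u-c['cx'])/f,(v-c['cy'])/f,1]
    return P[:3,3]+d*(z-P[2,3])/d[2]
def proj(n,p):
    c=calibration(n);f=192/np.tan(np.radians(c['fovy'])/2);P=c['pose']
    q=P[:3,:3].T@(np.array(p)-P[:3,3]);return np.array([c['cx']+f*q[0]/q[2],c['cy']+f*q[1]/q[2]])
def blobs(n,img,k=4):
    big=cv2.resize(img,None,fx=k,fy=k,interpolation=cv2.INTER_CUBIC)
    b=big.astype(int); m=((b[:,:,0]-b[:,:,1])>12).astype(np.uint8)*255
    out=[]
    for c in cv2.findContours(m,cv2.RETR_EXTERNAL,cv2.CHAIN_APPROX_NONE)[0]:
        a=cv2.contourArea(c)
        if not 60*k*k/2<a<2500*k*k: continue
        h=cv2.convexHull(c).reshape(-1,2)
        h=(h+.5)/k-.5
        out.append(h.astype(np.float32))
    return out
def report(n):
    img=get_image(n)
    for h in blobs(n,img):
        m=cv2.moments(h.reshape(-1,1,2)); u,v=m['m10']/m['m00'],m['m01']/m['m00']
        W=np.array([cast(n,*p,.008)[:2]*1000 for p in h],np.float32)
        r=cv2.minAreaRect(W); p=cast(n,u,v,.01)
        if not(0.3<p[0]<0.75 and -.5<p[1]<.4):continue
        print(n,'px',round(u,1),round(v,1),'xy@10mm',(p[:2]*1000).round(1),'rect',np.round(r[0],1),np.round(r[1],1),round(r[2],1),'deq',round(2*np.sqrt(cv2.contourArea(W)/np.pi),1))
E
python3 -c "
from h import *
report('top');report('side')"
```

```text
top px 375.4 222.0 xy@10mm [ 439.5 -333.1] rect [ 439.6 -333.4] [51.3 48.6] 88.4 deq 50.6
top px 282.0 217.9 xy@10mm [458.  -77.7] rect [458.4 -77.5] [24.9 25.6] 88.2 deq 25.4
top px 206.2 221.3 xy@10mm [454.4 132.6] rect [454.7 132.9] [78.8 77. ] 86.0 deq 87.1
top px 155.6 214.4 xy@10mm [477.7 273.9] rect [477.8 274.4] [64.6 66.4] 3.4 deq 73.2
top px 330.1 209.0 xy@10mm [ 478.8 -211. ] rect [ 480.6 -206.9] [47.  56.9] 52.3 deq 50.7
top px 317.9 171.8 xy@10mm [ 583.1 -181.7] rect [ 583.4 -182.1] [37.5 38.2] 42.7 deq 38.4
top px 374.5 168.5 xy@10mm [ 587.6 -338.6] rect [ 587.3 -340.8] [45.5 41.8] 21.9 deq 43.8
top px 272.4 168.2 xy@10mm [597.2 -55.4] rect [597.5 -55.4] [62.2 62.1] 42.8 deq 62.4
top px 164.3 156.4 xy@10mm [640.6 248.6] rect [641.  249.5] [54.8 53.1] 81.1 deq 59.8
top px 204.8 152.4 xy@10mm [648.  133.6] rect [648.8 133.7] [90.6 91.1] 87.2 deq 101.6
side px 293.4 343.4 xy@10mm [ 441.2 -330.5] rect [ 442.4 -328.2] [53.1 48.3] 45.8 deq 51.1
side px 371.6 309.8 xy@10mm [ 585.2 -342.8] rect [ 586.1 -343.2] [46.2 39.6] 21.4 deq 43.1
side px 274.4 279.7 xy@10mm [ 476.1 -215.2] rect [ 479.  -209.2] [48.1 55.5] 52.6 deq 51.3
side px 313.8 243.3 xy@10mm [ 586.4 -178.2] rect [ 588.8 -175.9] [37.5 42. ] 16.4 deq 39.3
side px 230.8 231.8 xy@10mm [459.4 -74.1] rect [457.3 -73.6] [36.4 23.1] 57.2 deq 28.0
side px 285.0 202.6 xy@10mm [599.9 -51.9] rect [602.4 -48.7] [67.1 63.8] 31.0 deq 65.5
side px 178.5 183.0 xy@10mm [421.1 122.7] rect [419.1 131.9] [19.2 80.3] 5.2 deq 37.4
```

Emit:
step_arm:
  steps:
    - [[85,0.88,-1,-0.2,0],[85,0.88,-1,-0.2,0],[85,0.88,-1,-0.2,0],[85,0.88,-1,-0.2,0],[85,0.88,-1,-0.2,0],[85,0.88,-1,-0.2,0],[85,0.88,-1,-0.2,0],[85,0.88,-1,-0.2,0],[85,0.88,-1,-0.2,0],[85,0.88,-1,-0.2,0]]
  grip_force: 30

```text
time: 1.03
ee_pos: [0.4589, 0.272, 0.181]
orientation: [[-0.91, 0.414, -0.0], [0.414, 0.91, -0.0], [0.0, -0.0, -1.0]]
wrist_force: [1.0, -0.2, 0.2]
width: 0.997
grasp_force: 0.0
```

Emit:
step_arm:
  steps:
    - [[85,0,-1,-0.3,0],[85,0,-1,-0.3,0],[85,0,-1,-0.3,0],[85,0,-1,-0.3,0],[85,0,-1,-0.3,0],[85,0,-1,-0.3,0],[85,0,-1,-0.3,0],[85,0,-1,-0.3,0],[85,0,-1,-0.3,0],[85,0,-1,-0.3,0]]

```text
time: 1.87
ee_pos: [0.4579, 0.0222, 0.1059]
orientation: [[-0.91, 0.414, 0.0], [0.414, 0.91, -0.0], [-0.0, -0.0, -1.0]]
wrist_force: [0.5, 0.1, 0.0]
width: 0.993
grasp_force: 0.0
```

Emit:
step_arm:
  steps:
    - [[60,0,-1,0,0],[60,0,-1,0,0],[60,0,-1,0,0],[60,0,-0.8,0,0],[60,0,0,0,0]]

```text
time: 2.28
ee_pos: [0.4576, -0.0756, 0.1061]
orientation: [[-0.908, 0.418, -0.0], [0.418, 0.908, -0.002], [-0.0, -0.002, -1.0]]
wrist_force: [-0.0, -0.3, -0.0]
width: 0.706
grasp_force: 0.0
```

Emit:
step_arm:
  steps:
    - [[60,0,-0.1,-0.9,0],[60,0,-0.1,-0.9,0],[60,0,0,-0.9,0],[60,0,0,0,0]]

```text
time: 2.62
ee_pos: [0.4569, -0.0759, 0.036]
orientation: [[-0.911, 0.413, -0.004], [0.413, 0.911, 0.0], [0.004, -0.001, -1.0]]
wrist_force: [0.5, 0.4, -0.8]
width: 0.704
grasp_force: 0.0
```

Run:
```python
from h import *
im=get_image('side')[:,:,::-1]; cv2.imwrite('pics/s1.png',cv2.resize(im[140:300,150:350],None,fx=4,fy=4,interpolation=2)[:600])
s=env.sense();p=s['ee_pos'];print(p,s['width'],proj('side',p))
```

```text
[ 0.45723633 -0.07599478  0.0377543 ] 0.701803792696079 [229.63347092 222.84357593]
```

View pics/s1.png

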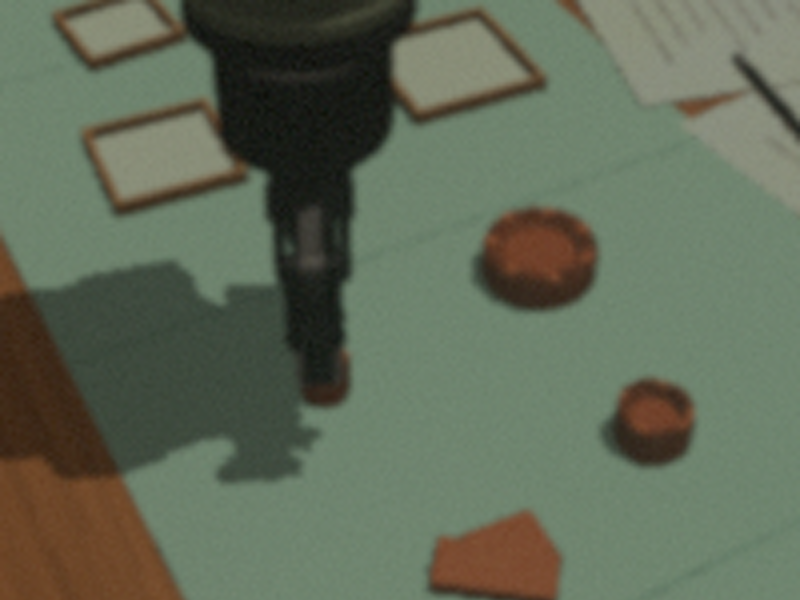

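Side crop: the near fingertip ends at about crop (318,383), which is px (229.5,235.8), directly in line with the small base.

Run:
```python
from h import *
for r in (30,44):
  for z in (.034,.038,.042,.046,.05): print(r,z,proj('side',[.4572-.414*r/1000,-.076-.91*r/1000,z]).round(1))
```

```text
30 0.034 [230.  235.5]
30 0.038 [229.9 234.1]
30 0.042 [229.8 232.6]
30 0.046 [229.8 231.1]
30 0.05 [229.7 229.6]
44 0.034 [230.2 241.1]
44 0.038 [230.1 239.6]
44 0.042 [230.  238.1]
44 0.046 [229.9 236.6]
44 0.05 [229.8 235.1]
```

Emit:
step_arm:
  steps:
    - [[60,0.02,-0.06,-0.5,0],[60,0,0,-0.5,0],[60,0,0,-0.15,0],[60,0,0,0,0],[10,0,0,0,0],[10,0,0,0,0],[10,0,0,0,0],[10,0,0,0,0],[10,0,0,0,0],[10,0,0,0,0]]
  grip_force: 25

```text
time: 3.5
ee_pos: [0.4588, -0.0781, 0.0109]
orientation: [[-0.91, 0.414, 0.001], [0.414, 0.91, -0.0], [-0.001, 0.0, -1.0]]
wrist_force: [-0.7, 1.2, 11.2]
width: 0.286
grasp_force: 23.9
```

Emit:
step_arm:
  steps:
    - [[10,0,0,0,0],[10,0,0,0,0],[10,0,0,0.2,0],[10,0,0,0.4,0]]

```text
time: 3.83
ee_pos: [0.4582, -0.078, 0.0252]
orientation: [[-0.91, 0.414, -0.001], [0.414, 0.91, -0.0], [0.001, -0.0, -1.0]]
wrist_force: [-0.7, -0.7, -0.3]
width: 0.289
grasp_force: 24.6
```

Emit:
step_arm:
  steps:
    - [[10,0,0,0.8,0],[10,0,0.4,0.8,0],[10,0.4,0.8,0.4,0],[10,0.6,1,0,0],[10,0.6,1,0,0],[10,0.6,1,0,0],[10,0.6,1,0,0],[10,0.6,1,0,0],[10,0.6,1,0,0],[10,0.6,1,0,0]]

```text
time: 4.67
ee_pos: [0.574, 0.1283, 0.0763]
orientation: [[-0.91, 0.414, 0.0], [0.414, 0.91, 0.0], [-0.0, 0.0, -1.0]]
wrist_force: [0.8, -0.1, -0.5]
width: 0.286
grasp_force: 24.6
```

Emit:
step_arm:
  steps:
    - [[10,0.6,1,0,0],[10,0.6,1,0,0],[10,0.6,1,0,0],[10,0.6,1,0,0],[10,0.3,0.6,0,0],[10,0,0.2,0,0],[10,0,0,0,0],[10,0,0,0,0]]

```text
time: 5.33
ee_pos: [0.6407, 0.2461, 0.0756]
orientation: [[-0.91, 0.414, -0.0], [0.414, 0.91, -0.001], [0.0, -0.001, -1.0]]
wrist_force: [0.4, -0.8, -0.7]
width: 0.285
grasp_force: 24.7
```

Run:
```python
from h import *
im=get_image('side')[:,:,::-1]; cv2.imwrite('pics/s2.png',cv2.resize(im[40:200,150:350],None,fx=4,fy=4,interpolation=2)[:600])
print(env.sense()['ee_pos'])
```

```text
[0.6408933  0.24564859 0.07564273]
```

View pics/s2.png

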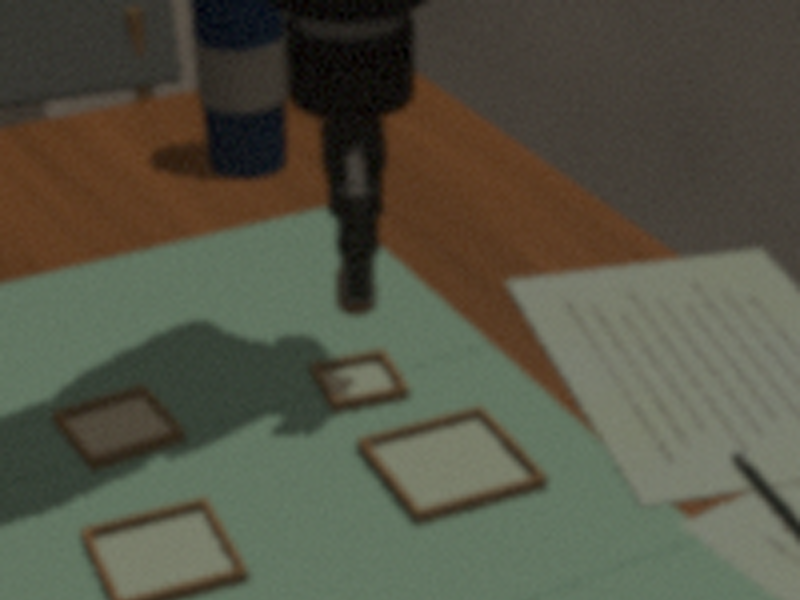

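Emit:
step_arm:
  steps:
    - [[10,0,0.12,-0.7,0],[10,0,0,-0.8,0],[10,0,0,-0.5,0],[10,0,0,-0.3,0],[10,0,0,-0.1,0],[10,0,0,-0.04,0],[10,0,0,0,0],[10,0,0,0,0]]

```text
time: 6.05
ee_pos: [0.6414, 0.25, 0.0149]
orientation: [[-0.91, 0.414, 0.001], [0.414, 0.91, 0.0], [-0.001, 0.001, -1.0]]
wrist_force: [0.5, -0.3, 0.3]
width: 0.288
grasp_force: 24.8
```

Emit:
step_arm:
  steps:
    - [[10,0,0,-0.03,0],[10,0,0,-0.03,0],[10,0,0,0,0]]

```text
time: 6.3
ee_pos: [0.6415, 0.2501, 0.0139]
orientation: [[-0.91, 0.414, 0.001], [0.414, 0.91, 0.0], [-0.001, 0.001, -1.0]]
wrist_force: [-4.8, -2.0, 14.6]
width: 0.288
grasp_force: 26.0
```

Emit:
step_arm:
  steps:
    - [[30,0,0,0,0],[34,0,0,0,0],[40,0,0,0,0],[50,0,0,0,0],[50,0,0,0.1,0],[50,0,0,0.5,0],[50,0,0,1,0],[60,0,0,1,0]]

```text
time: 6.97
ee_pos: [0.6408, 0.2498, 0.0788]
orientation: [[-0.91, 0.414, -0.001], [0.414, 0.91, -0.0], [0.001, -0.001, -1.0]]
wrist_force: [-0.1, 0.1, 0.2]
width: 0.698
grasp_force: 0.0
```

Emit:
step_arm:
  steps:
    - [[75,-0.2,-1,0,0],[75,-0.2,-1,0,0],[75,-0.2,-1,0,0],[75,-0.2,-1,0,0],[75,-0.2,-1,0,0],[75,-0.2,-1,0,0],[75,-0.2,-1,0,0],[75,-0.2,-1,0,0],[75,-0.2,-1,0,0],[75,-0.2,-1,0,0]]

```text
time: 7.8
ee_pos: [0.591, -0.0013, 0.0786]
orientation: [[-0.91, 0.414, 0.001], [0.414, 0.91, -0.0], [-0.001, 0.0, -1.0]]
wrist_force: [0.7, -0.7, -0.4]
width: 0.879
grasp_force: 0.0
```

Emit:
step_arm:
  steps:
    - [[75,-0.2,-1,0,0],[75,-0.1,-1,0,0],[75,0,-1,0,0],[75,0,-1,0,0],[75,0,-1,0,0],[75,0,-1,0,0],[75,0,-0.8,0,0],[75,0,-0.4,0,0],[75,0,0,0,0]]

```text
time: 8.55
ee_pos: [0.5833, -0.1824, 0.0781]
orientation: [[-0.909, 0.416, 0.0], [0.416, 0.909, -0.001], [-0.001, -0.001, -1.0]]
wrist_force: [-0.6, -0.9, -0.0]
width: 0.879
grasp_force: 0.0
```

```bash
python3 -c "
from h import *
report('top');report('side');im=get_image('top')[:,:,::-1]; cv2.imwrite('pics/t1.png',cv2.resize(im[110:260,130:280],None,fx=4,fy=4,interpolation=2)[:600]);print(env.sense()['ee_pos'])"
```

```text
top px 206.2 221.3 xy@10mm [454.4 132.5] rect [454.6 132.8] [79.1 78.2] 86.0 deq 88.0
top px 155.6 214.4 xy@10mm [477.6 273.9] rect [477.8 274.4] [65.4 66.6] 3.4 deq 73.8
top px 272.4 168.2 xy@10mm [597.1 -55.4] rect [597.5 -55.4] [61.6 62.9] 88.1 deq 62.8
top px 164.3 156.3 xy@10mm [640.6 248.5] rect [641.1 249.3] [54.9 53.8] 80.8 deq 60.4
top px 204.8 152.5 xy@10mm [648.  133.5] rect [648.6 133.9] [91.3 91.4] 87.1 deq 102.2
side px 293.3 344.0 xy@10mm [ 440.5 -331.2] rect [ 442.3 -329. ] [50.5 53.9] 10.3 deq 52.2
side px 371.5 309.7 xy@10mm [ 585.1 -342.7] rect [ 586.  -343.2] [46.5 39.9] 21.0 deq 43.3
side px 274.5 279.7 xy@10mm [ 476.2 -215.3] rect [ 479.1 -209.4] [48.7 55.9] 51.9 deq 52.0
side px 313.4 244.5 xy@10mm [ 584.  -180.3] rect [ 585.7 -179. ] [50.9 35.3] 52.0 deq 42.9
side px 284.6 203.5 xy@10mm [597.6 -53.9] rect [599.4 -51.6] [76.7 61.1] 69.2 deq 69.1
side px 190.2 178.3 xy@10mm [451.1 126.1] rect [452.7 129.6] [81.6 78.1] 84.7 deq 88.9
side px 260.6 158.8 xy@10mm [633.2 115.6] rect [626.7 113. ] [ 69.  120.6] 43.1 deq 79.8
side px 179.0 146.2 xy@10mm [474.7 266.7] rect [476.1 270.7] [66.5 69. ] 1.9 deq 75.1
side px 241.9 133.5 xy@10mm [646.4 243.6] rect [650.3 248.8] [67.7 37.5] 72.6 deq 52.6
[ 0.58383813 -0.17848606  0.07786272]
```

View pics/t1.png

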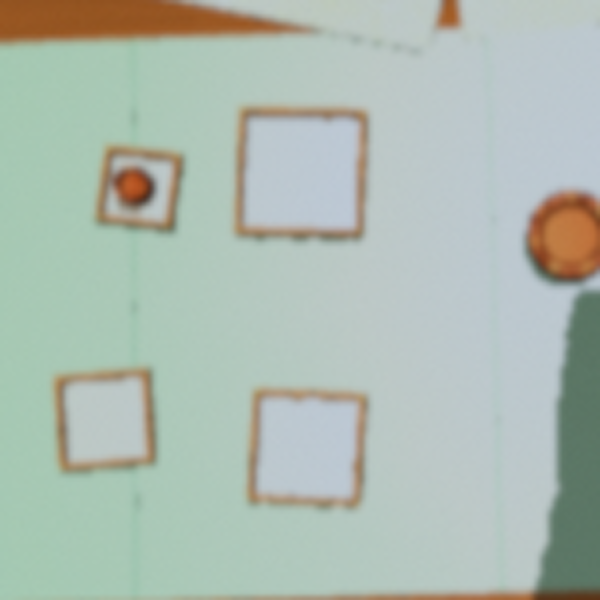

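The top crop shows the smallest base standing inside the smallest tray, at about crop (133,187), flat and clear of the walls.

Emit:
step_arm:
  steps:
    - [[65,0,-0.06,-0.8,0],[65,0,0,-0.9,0],[65,0,0,-0.7,0],[65,0,0,-0.34,0],[65,0,0,0,0],[20,0,0,0,0],[20,0,0,0,0],[20,0,0,0,0],[20,0,0,0,0],[20,0,0,0,0]]
  grip_force: 25

```text
time: 9.53
ee_pos: [0.5842, -0.1814, 0.0104]
orientation: [[-0.91, 0.414, 0.002], [0.414, 0.91, -0.0], [-0.002, 0.001, -1.0]]
wrist_force: [-0.8, 1.7, 5.8]
width: 0.428
grasp_force: 24.5
```

Emit:
step_arm:
  steps:
    - [[20,0,0,0,0],[20,0,0,0,0],[20,0,0,0.2,0],[20,0,0,0.4,0],[20,0,0,0.6,0]]

```text
time: 9.95
ee_pos: [0.5832, -0.1815, 0.0397]
orientation: [[-0.91, 0.414, -0.001], [0.414, 0.91, 0.0], [0.001, -0.0, -1.0]]
wrist_force: [-0.7, -0.3, -1.4]
width: 0.432
grasp_force: 25.1
```

Emit:
step_arm:
  steps:
    - [[20,0,0.3,0.8,0],[20,0,0.7,0.7,0],[20,-0.2,1,0,0],[20,-0.3,1,0,0],[20,-0.3,1,0,0],[20,-0.3,1,0,0],[20,-0.3,1,0,0],[20,-0.3,1,0,0],[20,-0.3,1,0,0],[20,-0.3,1,0,0]]

```text
time: 10.78
ee_pos: [0.5259, 0.0446, 0.0778]
orientation: [[-0.91, 0.414, 0.001], [0.414, 0.91, 0.0], [-0.001, 0.001, -1.0]]
wrist_force: [1.5, -0.3, -0.5]
width: 0.434
grasp_force: 25.2
```

Emit:
step_arm:
  steps:
    - [[20,-0.3,1,0,0],[20,-0.3,1,0,0],[20,-0.3,1,0,0],[20,-0.3,1,0,0],[20,-0.3,1,0,0],[20,-0.3,1,0,0],[20,-0.13,1,0,0],[20,0,1,0,0],[20,0,0.8,0,0],[20,0,0.43,0,0]]

```text
time: 11.62
ee_pos: [0.4775, 0.2771, 0.0777]
orientation: [[-0.911, 0.412, 0.001], [0.412, 0.911, 0.002], [0.0, 0.002, -1.0]]
wrist_force: [-0.9, 0.1, -0.7]
width: 0.43
grasp_force: 25.2
```

Emit:
step_arm:
  steps:
    - [[20,0,0,0,0],[20,0,0,-0.6,0],[20,0,0,-0.8,0],[20,0,0,-0.6,0],[20,0,0,-0.3,0],[20,0,0,-0.14,0],[20,0,0,-0.06,0],[20,0,0,0,0],[20,0,0,0,0]]

```text
time: 12.37
ee_pos: [0.4781, 0.2741, 0.0148]
orientation: [[-0.91, 0.414, 0.001], [0.414, 0.91, 0.0], [-0.001, 0.001, -1.0]]
wrist_force: [0.6, -0.2, 0.2]
width: 0.434
grasp_force: 25.2
```

Emit:
step_arm:
  steps:
    - [[20,0,0,-0.04,0],[20,0,0,-0.03,0],[20,0,0,0,0]]

```text
time: 12.62
ee_pos: [0.4781, 0.2743, 0.0133]
orientation: [[-0.91, 0.414, 0.001], [0.414, 0.91, 0.0], [-0.001, 0.001, -1.0]]
wrist_force: [-2.3, -1.4, 15.1]
width: 0.431
grasp_force: 26.7
```

Emit:
step_arm:
  steps:
    - [[42,0,0,0,0],[46,0,0,0,0],[52,0,0,0,0],[60,0,0,0,0],[60,0,0,0.1,0],[60,0,0,0.5,0],[60,0,0,1,0],[70,0,0,1,0]]

```text
time: 13.28
ee_pos: [0.4774, 0.2739, 0.0786]
orientation: [[-0.91, 0.414, -0.001], [0.414, 0.91, -0.001], [0.001, -0.001, -1.0]]
wrist_force: [-0.2, -0.3, -0.6]
width: 0.812
grasp_force: 0.0
```

Emit:
step_arm:
  steps:
    - [[78,-0.08,-1,0,0],[78,-0.08,-1,0,0],[78,-0.08,-1,0,0],[78,-0.08,-1,0,0],[78,-0.08,-1,0,0],[78,-0.08,-1,0,0],[78,-0.08,-1,0,0],[78,-0.08,-1,0,0],[78,-0.08,-1,0,0],[78,-0.08,-1,0,0]]

```text
time: 14.12
ee_pos: [0.4577, 0.0229, 0.0782]
orientation: [[-0.91, 0.414, 0.001], [0.414, 0.91, -0.0], [-0.001, 0.0, -1.0]]
wrist_force: [0.5, 0.2, -0.7]
width: 0.913
grasp_force: 0.0
```

Emit:
step_arm:
  steps:
    - [[78,-0.08,-1,0,0],[78,-0.08,-1,0,0],[78,-0.08,-1,0,0],[78,-0.08,-1,0,0],[78,-0.08,-1,0,0],[78,-0.08,-1,0,0],[78,-0.08,-1,0,0],[78,-0.08,-1,0,0],[78,-0.08,-1,0,0],[78,0,-1,0,0]]

```text
time: 14.95
ee_pos: [0.4393, -0.2274, 0.0783]
orientation: [[-0.91, 0.414, 0.0], [0.414, 0.91, -0.001], [-0.001, -0.001, -1.0]]
wrist_force: [0.3, -0.6, 0.3]
width: 0.91
grasp_force: 0.0
```

Emit:
step_arm:
  steps:
    - [[78,0,-1,0,0],[78,0,-1,0,0],[78,0,-1,0,0],[78,0,-0.8,0,0],[78,0,-0.48,0,0],[78,0,0,0,0],[78,0,0,0,0]]

```text
time: 15.53
ee_pos: [0.4396, -0.3331, 0.0779]
orientation: [[-0.91, 0.415, 0.0], [0.415, 0.91, -0.001], [-0.0, -0.0, -1.0]]
wrist_force: [0.5, 0.8, -0.3]
width: 0.912
grasp_force: 0.0
```

```bash
python3 -c "
from h import *
im=get_image('top')[:,:,::-1]; cv2.imwrite('pics/t2.png',cv2.resize(im[110:260,130:280],None,fx=4,fy=4,interpolation=2)[:600]);s=env.sense();print(s['ee_pos'],s['joint_positions'])"
```

```text
[ 0.43979835 -0.33232898  0.07782949] [ 0.73513663  0.90400307 -0.28114796  1.72274693  0.4135666   0.57361658
  1.34951187]
```

View pics/t2.png

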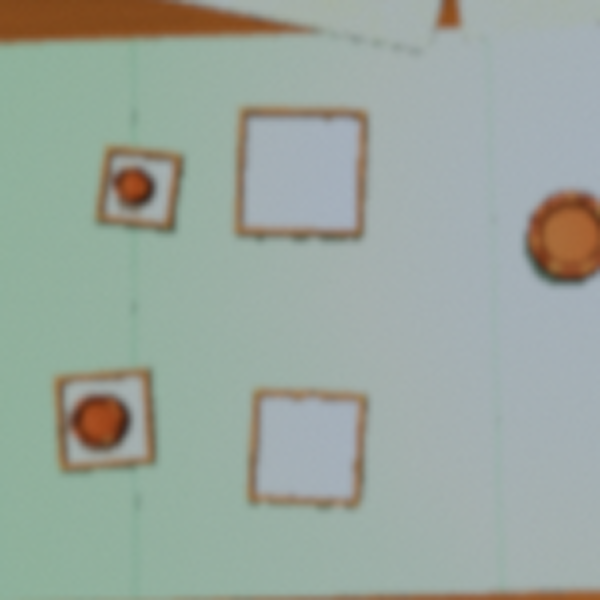

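The top crop shows the second base in its own tray at crop (100,421), well clear of the walls. Next is the third base.

Emit:
step_arm:
  steps:
    - [[78,0,0,-0.8,0],[78,0,0,-1,0],[78,0,0,-0.7,0],[78,0,0,-0.3,0],[78,0,0,0,0],[35,0,0,0,0],[35,0,0,0,0],[35,0,0,0,0],[35,0,0,0,0],[35,0,0,0,0]]
  grip_force: 30

```text
time: 16.42
ee_pos: [0.4403, -0.333, 0.0087]
orientation: [[-0.91, 0.414, 0.001], [0.414, 0.91, -0.001], [-0.002, -0.0, -1.0]]
wrist_force: [-1.5, 2.2, 11.3]
width: 0.568
grasp_force: 29.3
```

Emit:
step_arm:
  steps:
    - [[35,0,0,0,0],[35,0,0,0,0],[35,0,0,0.2,0],[35,0,0,0.4,0],[35,0,0,0.6,0]]

```text
time: 16.83
ee_pos: [0.4395, -0.3327, 0.038]
orientation: [[-0.91, 0.414, -0.001], [0.414, 0.91, 0.0], [0.001, -0.0, -1.0]]
wrist_force: [1.0, 0.2, -0.6]
width: 0.569
grasp_force: 31.4
```

Emit:
step_arm:
  steps:
    - [[35,0,0.3,0.8,0],[35,0,0.7,0.7,0],[35,0.1,1,0,0],[35,0.1,1,0,0],[35,0.1,1,0,0],[35,0.1,1,0,0],[35,0.1,1,0,0],[35,0.09,1,0,0],[35,0,1,0,0],[35,0,1,0,0]]

```text
time: 17.67
ee_pos: [0.4547, -0.1067, 0.0758]
orientation: [[-0.91, 0.414, 0.001], [0.414, 0.91, -0.0], [-0.001, 0.0, -1.0]]
wrist_force: [0.1, 0.8, -1.2]
width: 0.567
grasp_force: 31.5
```

Emit:
step_arm:
  steps:
    - [[35,0,1,0,0],[35,0,1,0,0],[35,0,1,0,0],[35,0,1,0,0],[35,0,1,0,0],[35,0,1,0,0],[35,0,1,0,0],[35,0,1,0,0],[35,0,1,0,0],[35,0,0.62,0,0]]

```text
time: 18.5
ee_pos: [0.4544, 0.1356, 0.0758]
orientation: [[-0.911, 0.412, 0.001], [0.412, 0.911, 0.002], [-0.0, 0.002, -1.0]]
wrist_force: [-0.2, -0.6, -1.3]
width: 0.568
grasp_force: 31.5
```

Emit:
step_arm:
  steps:
    - [[35,0,0,0,0],[35,0,0,-0.6,0],[35,0,0,-0.8,0],[35,0,0,-0.6,0],[35,0,0,-0.3,0],[35,0,0,-0.14,0],[35,0,0,-0.06,0],[35,0,0,-0.03,0],[35,0,0,-0.03,0],[35,0,0,0,0]]

```text
time: 19.33
ee_pos: [0.4548, 0.1326, 0.0117]
orientation: [[-0.91, 0.414, 0.001], [0.414, 0.91, 0.0], [-0.001, 0.001, -1.0]]
wrist_force: [-0.9, 0.1, 7.8]
width: 0.571
grasp_force: 32.3
```

Emit:
step_arm:
  steps:
    - [[53,0,0,0,0],[57,0,0,0,0],[63,0,0,0,0],[72,0,0,0,0],[72,0,0,0.1,0],[72,0,0,0.5,0],[72,0,0,1,0],[85,0,0,1,0]]

```text
time: 20.0
ee_pos: [0.454, 0.1325, 0.0764]
orientation: [[-0.91, 0.414, -0.001], [0.414, 0.91, -0.001], [0.001, -0.001, -1.0]]
wrist_force: [-0.2, -0.3, -0.5]
width: 0.959
grasp_force: 0.0
```

Emit:
step_arm:
  steps:
    - [[85,0.8,-1,0,0],[85,0.8,-1,0,0],[85,0.8,-1,0,0],[85,0.8,-1,0,0],[85,0.8,-1,0,0],[85,0.8,-1,0,0],[85,0.6,-0.8,0,0],[85,0.31,-0.72,0,0],[85,0,0,0,0],[85,0,0,0,0]]

```text
time: 20.83
ee_pos: [0.5971, -0.0561, 0.0757]
orientation: [[-0.91, 0.415, -0.0], [0.415, 0.91, -0.0], [0.0, -0.0, -1.0]]
wrist_force: [-0.1, -0.2, 0.4]
width: 1.0
grasp_force: 0.0
```

```bash
python3 -c "
from h import *
s=env.sense();print(s['ee_pos'],s['width'])
im=get_image('side')[:,:,::-1]; cv2.imwrite('pics/s3.png',cv2.resize(im[100:250,140:340],None,fx=4,fy=4,interpolation=2)[:600])"
```

```text
[ 0.59705261 -0.05607623  0.07568541] 0.9998279657046
```

View pics/s3.png

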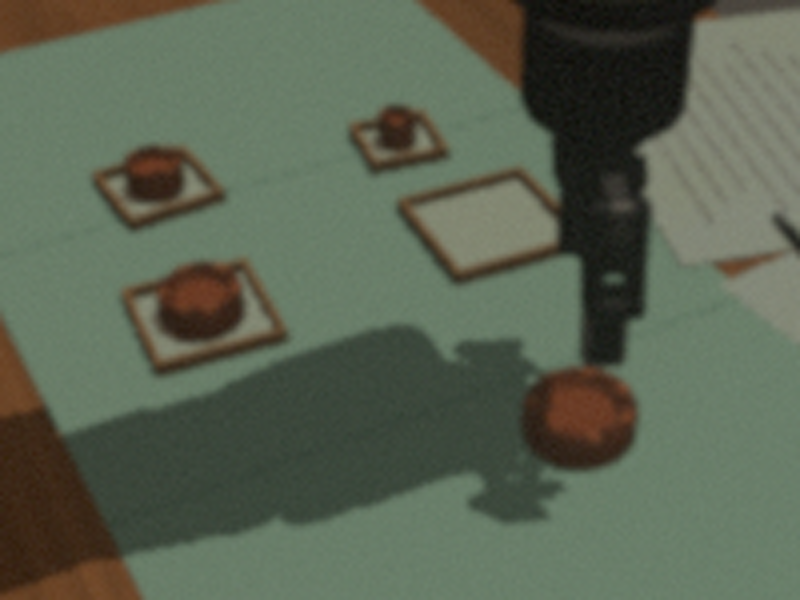

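The side crop shows three bases standing flat in their trays at crop (397,128), (155,175) and (203,302). The gripper is over the largest base at (580,415).

Emit:
step_arm:
  steps:
    - [[85,0,0,-0.8,0],[85,0,0,-0.8,0],[85,0,0,-0.6,0],[85,0,0,-0.4,0],[85,0,0,-0.24,0],[85,0,0,0,0],[45,0,0,0,0],[45,0,0,0,0],[45,0,0,0,0],[45,0,0,0,0]]
  grip_force: 35

```text
time: 21.72
ee_pos: [0.5977, -0.0552, 0.006]
orientation: [[-0.91, 0.414, 0.001], [0.414, 0.91, -0.0], [-0.001, 0.001, -1.0]]
wrist_force: [-1.7, 0.6, 6.6]
width: 0.708
grasp_force: 36.5
```

Emit:
step_arm:
  steps:
    - [[45,0,0,0,0],[45,0,0,0,0],[45,0,0,0,0],[45,0,0,0.2,0],[45,0,0,0.4,0],[45,0,0,0.6,0]]

```text
time: 22.22
ee_pos: [0.5969, -0.0553, 0.0353]
orientation: [[-0.91, 0.414, -0.001], [0.414, 0.91, -0.0], [0.001, -0.0, -1.0]]
wrist_force: [0.1, -0.4, -1.0]
width: 0.705
grasp_force: 38.4
```

Emit:
step_arm:
  steps:
    - [[45,0,0,0.8,0],[45,0.1,0.3,0.7,0],[45,0.3,1,0,0],[45,0.3,1,0,0],[45,0.3,1,0,0],[45,0.3,1,0,0],[45,0.3,1,0,0],[45,0.3,1,0,0],[45,0.14,0.8,0,0],[45,0,0.46,0,0]]

```text
time: 23.05
ee_pos: [0.6485, 0.1366, 0.0733]
orientation: [[-0.911, 0.412, 0.001], [0.412, 0.911, 0.001], [-0.0, 0.002, -1.0]]
wrist_force: [-0.8, 0.2, -1.2]
width: 0.71
grasp_force: 38.6
```

Emit:
step_arm:
  steps:
    - [[45,0,0,0,0],[45,0,0,-0.6,0],[45,0,0,-0.8,0],[45,0,0,-0.6,0],[45,0,0,-0.3,0],[45,0,0,-0.14,0],[45,0,0,-0.06,0],[45,0,0,-0.03,0],[45,0,0,-0.03,0],[45,0,0,0,0]]

```text
time: 23.88
ee_pos: [0.6487, 0.1336, 0.009]
orientation: [[-0.91, 0.414, 0.001], [0.414, 0.91, 0.0], [-0.001, 0.0, -1.0]]
wrist_force: [-0.3, 0.2, 1.1]
width: 0.704
grasp_force: 38.9
```

Just touching, so I'll seat it slightly, then release and retreat.

Emit:
step_arm:
  steps:
    - [[45,0,0,-0.02,0],[45,0,0,0,0],[64,0,0,0,0],[68,0,0,0,0],[75,0,0,0,0],[85,0,0,0,0],[85,0,0,0.1,0],[85,0,0,0.5,0],[85,0,0,1,0],[85,0,0,1,0]]

```text
time: 24.72
ee_pos: [0.648, 0.1336, 0.0741]
orientation: [[-0.91, 0.414, -0.001], [0.414, 0.91, -0.0], [0.001, -0.001, -1.0]]
wrist_force: [-0.2, 0.0, 1.0]
width: 0.997
grasp_force: 0.0
```

Emit:
step_arm:
  steps:
    - [[85,-0.4,-1,1,0],[85,-0.4,-1,1,0],[85,-0.4,-1,0,0],[85,-0.4,-1,0,0],[85,-0.4,-1,0,0],[85,-0.4,-1,0,0],[85,0,-1,0,0],[85,0,-0.5,0,0],[85,0,0,0,0],[85,0,0,0,0]]

```text
time: 25.55
ee_pos: [0.5886, -0.0535, 0.1233]
orientation: [[-0.91, 0.414, 0.001], [0.414, 0.91, 0.0], [-0.0, 0.001, -1.0]]
wrist_force: [0.0, 1.2, 0.1]
width: 0.995
grasp_force: 0.0
```

```bash
python3 -c "
from h import *
report('top')
a=get_image('top')[110:260,130:280,::-1];b=get_image('side')[90:240,140:290,::-1]
cv2.imwrite('pics/f.png',cv2.resize(np.hstack([a,b]),(800,400),interpolation=2))"
```

```text
top px 206.2 221.3 xy@10mm [454.5 132.5] rect [454.8 132.8] [79.  77.8] 85.6 deq 87.7
top px 155.6 214.4 xy@10mm [477.6 273.9] rect [477.7 274.4] [64.7 66.6] 3.3 deq 73.6
top px 331.1 204.9 xy@10mm [ 489.9 -214.3] rect [ 490.5 -216.2] [48.  26.7] 84.9 deq 37.8
top px 374.6 168.5 xy@10mm [ 587.6 -338.7] rect [ 587.3 -340.9] [45.5 42.3] 21.6 deq 44.1
top px 164.3 156.4 xy@10mm [640.5 248.5] rect [641.  249.4] [54.8 53.5] 81.1 deq 60.2
top px 204.8 152.5 xy@10mm [648.  133.6] rect [648.7 133.9] [91.  91.4] 87.5 deq 102.0
```

View pics/f.png

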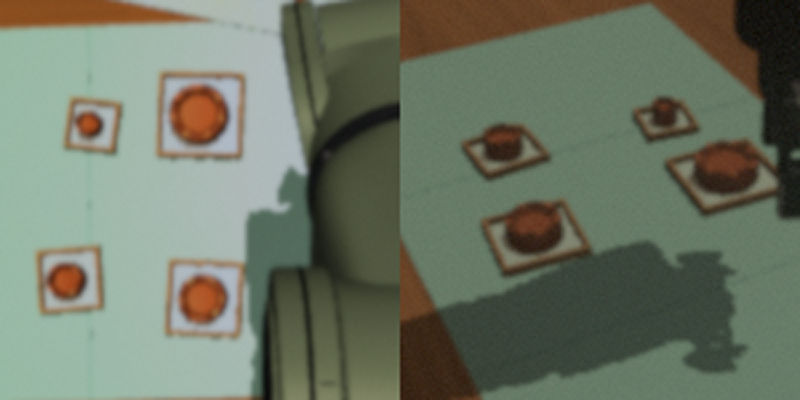

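Both views show all four bases flat in their own trays. In the left half they are at (88,123), (198,115), (67,281) and (203,299), with the gripper clear of them.

```bash
python3 -c "
from h import *
report('side')
from plant import order
print(order.job_done())"
```

```text
side px 371.5 309.8 xy@10mm [ 585.1 -342.8] rect [ 586.1 -343.2] [46.5 39.7] 21.0 deq 43.2
side px 274.4 279.7 xy@10mm [ 476.1 -215.3] rect [ 478.9 -209.2] [48.2 55.9] 52.6 deq 51.5
side px 190.0 177.8 xy@10mm [451.4 128. ] rect [453.1 134.6] [89.6 77.7] 85.7 deq 90.9
side px 257.7 159.6 xy@10mm [625.2 116. ] rect [617.5 117.7] [ 57.7 111.3] 33.8 deq 68.9
side px 171.4 149.4 xy@10mm [452.3 262. ] rect [450.3 269.2] [22.  68.8] 13.2 deq 38.7
side px 263.8 151.4 xy@10mm [656.1 140.1] rect [658.4 144.7] [82.9 69.3] 87.8 deq 77.9
side px 181.8 144.4 xy@10mm [483.9 271.1] rect [483.8 276.3] [50.6 78.7] 1.3 deq 65.5
side px 241.9 133.5 xy@10mm [646.2 243.8] rect [648.9 250. ] [67.4 37.3] 76.7 deq 52.4
the job is handed in; nothing more can be done
None
```

All four pot bases are standing flat in their matching trays, the two wall sherds have not moved, and the job is handed in at about 26 s of the 106 s allowed; no verdict came back.

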